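Purge the gas line at the rotary welding station

TASK

Get the rotary TIG station ready for its first weld: switch on the fume extractor by pressing the raised, dotted end of the orange rocker on its bench switch, then press the blue reset button on the control desk fully in and let it out again, and then press the white gas-purge button fully in and keep it down; the program finishes while still holding the white button in, so that the argon keeps flowing. Do this in that order, and do not switch on the bench grinder (black rocker), nor press the green start button or the red emergency stop. Leave everything that lies or stands loose on the bench where it is.

Things in the scene. Friction and masses are not known exactly. Their poses are not given: they have to be found in the camera images.
- desk: the control desk, fixed: a grey steel wedge 200 mm deep (its x) by 340 mm wide (its y), 60 mm high at the front (-x) edge, 105 mm at the back; a dark sloping panel carries the front row of three buttons (blue reset at y=+125 mm, white purge at +45 mm, green start at -35 mm), the red emergency stop on a yellow disc at y=-122 mm, a display and two knobs 20 mm high along the back. Origin: centre of its underside
- fan_switch: the fume extractor's bench switch, fixed: a grey box 74 x 74 mm, 48 mm high, with the orange rocker on top. It and the grinder's switch stand on either side of the desk and may be swapped. Origin: centre of its underside; x runs from the rocker's OFF end to its ON end
- fan_rocker (a joint): orange rocker of the fume extractor, 52 mm long (x of its switch), 44 mm wide, 8 mm thick, tipping about its middle. Angle in rad: -0.16 = off (ON end raised), +0.16 = on (ON end down). It is stiff and stays where it is left, so press until it stops; pressing its ON end takes about 3 N, and lowers the dot 6 mm
- fan_on (a point): the white dot on the ON end of the orange rocker, on its top face, 19 mm from the rocker's middle (press here); about 63 mm above the bench when off, 57 mm when on; moves with the rocker; its yaw is the switch's yaw
- reset (a joint): blue safety-reset button: a round push button with a 32 mm flat head standing 11 mm proud of its steel bezel in the front row of the control desk, heads 80 mm apart. Value = how far it is pushed in along the desk panel's normal, m: 0 out, 0.006 at its stop; it springs back when let go. About 1 N to start it, 4 N at the stop
- reset_top (a point): blue reset button: centre of the head's flat top; moves with the button; its z axis is the panel's normal, pointing out of the panel (12.7 degrees off vertical, leaning to the front)
- purge (a joint): white gas-purge button: a round push button with a 32 mm flat head standing 11 mm proud of its steel bezel in the front row of the control desk, heads 80 mm apart. Value = how far it is pushed in along the desk panel's normal, m: 0 out, 0.006 at its stop; it springs back when let go. About 1 N to start it, 4 N at the stop
- purge_top (a point): white purge button: centre of the head's flat top; moves with the button; its z axis is the panel's normal, pointing out of the panel (12.7 degrees off vertical, leaning to the front)
- start (a joint): green cycle-start button, not to be pressed: a round push button with a 32 mm flat head standing 11 mm proud of its steel bezel in the front row of the control desk, heads 80 mm apart. Value = how far it is pushed in along the desk panel's normal, m: 0 out, 0.006 at its stop; it springs back when let go. About 1 N to start it, 4 N at the stop
- start_top (a point): green start button: centre of the head's flat top; moves with the button; its z axis is the panel's normal, pointing out of the panel (12.7 degrees off vertical, leaning to the front)
- estop (a joint): red mushroom emergency stop, 40 mm across, top about 37 mm above the panel, not to be pressed. Value = how far it is pushed in, m: 0 out, 0.006 at its stop
- estop_top (a point): centre of the red mushroom head's top
- grinder_switch: the bench grinder's switch, fixed: the same grey box with a black rocker. Origin: centre of its underside
- grinder_rocker (a joint): black rocker of the grinder switch, the same as the orange one: -0.16 rad = off (as it must stay), +0.16 = on
- spray: loose white anti-spatter bottle with a grey cap, 62 mm across, 190 mm tall. Origin: centre of its underside
- offcut: loose offcut of steel box tube, 100 x 50 x 50 mm, with a tab welded on top (80 mm high in all). Origin: centre of its underside
- magnet: loose three-cornered welding magnet lying flat, 90 x 90 x 18 mm, blue and dark. Origin: on its underside, in the middle of the 90 mm square
- case: loose pale, flat case of tungsten electrodes, 178 x 46 x 13 mm. Origin: centre of its underside
- nozzle1: loose pinkish ceramic torch nozzle standing upright, 23 mm across, 46 mm tall. Origin: centre of its underside
- nozzle2: a second nozzle just like it
- brush: loose steel-ended brush with a wooden handle, about 200 mm long, lying on the bench. Origin: centre of its underside
- clamp: loose steel F-clamp lying flat, 200 x 100 x 19 mm. Origin: under the middle of its bar

How it is judged:
On the way, in this order (a step that is already met when the one before it is completed fails the run):
1. the fume extractor's orange rocker is switched on (value of joint fan_rocker above 0.12 rad), for 0.1 s.
2. the blue reset button is pressed in (value of joint reset above 0.0045 m and value of joint fan_rocker above 0.12 rad and value of joint purge below 0.002 m), for 0.1 s.
3. the blue reset button is let out again (value of joint reset below 0.0015 m and value of joint fan_rocker above 0.12 rad), for 0.1 s.
4. the white purge button is pressed in and held (value of joint purge above 0.0045 m and value of joint reset below 0.0015 m), for 0.3 s.
At the end, for the whole second after the job is handed in: for the last second the fingers hold the white purge button in (at least 4.5 of its 6 mm), the orange rocker is on (past +0.12 rad), the black rocker is off (below -0.1 rad), and the blue, green and red buttons are out (within 1.5 mm) (all of step 4 and value of joint fan_rocker above 0.12 rad and value of joint grinder_rocker below -0.1 rad and value of joint each of start, estop below 0.0015 m and contact force between the fingers and anything else above 0.8 N); the arm keeps its last pose, push and grip.
It fails at once if the reset or purge button is pressed while the fume extractor is still off (value of joint fan_rocker below 0 rad and value of joint any of reset, purge above 0.0035 m).
It fails at once if the green start button is pressed (value of joint start above 0.0025 m).
It fails at once if the red emergency stop is pressed (value of joint estop above 0.0025 m).
It fails at once if the bench grinder is switched on (value of joint grinder_rocker above 0 rad).
It fails at once if a loose thing on the bench is lifted, knocked over or shifted by more than 12 mm (distance of any of spray, offcut, magnet, case, nozzle1, nozzle2, brush, clamp from where it was at the start of the episode above 0.012 m).
It also fails if it takes over 45 s, if anything falls off the work surface, if the arm or the gripper's body presses on something with over 40 N, if the wrist force passes 120 N, or if a joint passes its speed limit or range.

ROBOT

A 7-joint arm with a two-finger parallel gripper is mounted at the origin on the work surface. World frame = base frame: x ahead of the robot, y to its left, z up, the work surface at z = 0. Lengths are in m, angles in rad, forces in N, time in s.
With the tool pointing down it reaches from about 0.4 to 0.85 m from the base axis. Payload 10.4 kg.
Tool frame: the origin (TCP) lies between the finger pads; the fingertips stand tip_extent ahead of it and the grasp point (between the pads) lies 2 mm behind it (tip_extent is the distance from the TCP to the fingertips, in m); z points along the fingers, y is the direction in which the jaws open and shut (so a half turn about z gives the same grasp; the last joint's range is limited). The gripper opens to 87 mm and grips with 3 to 60 N. Pads are 19 mm wide; open, the fingers measure 117 mm over their backs; the gripper's body (75 mm by 190 mm) begins 51 mm behind the grasp point.
Start: joints at [-1.312, 0.332, -0.065, 1.46, 0.022, 1.35, -0.088], TCP at [0.174, 0.6, 0.24] pointing down, gripper open.
Joint ranges: [-2.6, 2.6], [-0.5, 2.12], [-1.47, 1.34], [0.16, 2.42], [-1.27, 4.41], [0.06, 2.06], [-2.6, 2.6]. Speed limits (rad/s): [2.22, 2.22, 2.79, 2.79, 3.14, 3.14, 3.14].

INTERFACE

Orientations are given as a unit quaternion [x, y, z, w].
In Python, from bench import read_state, camera, camera_params, close_job, tip_extent gives the robot as it stands. The module is installed in compiled form; this text tells all that it offers.
- The arm moves only by the tool send_rows, never from a script. Its argument "steps" is a list of rows, each a list of 7 numbers: the turn, a rotation vector about the tool's x, y, z in degrees, then the shift along the tool's x, y, z in m, then the gripper's target within -1 to 1 (shut at 1, half-way at 0, fully open at -1). In form: [[ax, ay, az, x, y, z, jaw], ...]. A call has exactly 10 rows; each row shifts and turns the pose as measured when the row begins, along the tool's axes as they then stand; what a row does not reach is not made up. A row lasts 1/10 s, in which the tool goes at most 50 mm and 8.59 degrees, less where a joint would pass 70% of its speed; a pose out of reach is approached as far as the arm can. A call with a gripper value outside its range is refused whole. The fingers move at their own pace and stop on an object; "force" is the grip in N (left out, the last holds). Time passes only in rows, so rows that do not move let the fingers close, or fill a call up. It gives the time, the measured TCP pose, the force and the opening at its end, in the units of the state.
- read_state(): the state, without advancing time (a new reading comes with each control period).
- camera(name): name is "scene" or "side" or "wrist"; returns (picture, depth): 480x640x3 uint8, blue, green, red; 480x640 float32, m along the optical axis (not along the pixel's ray), 0 where there is no reading.
- camera_params(name): a dict with "camera_matrix" (3x3 intrinsics, pixels), "world_from_camera" (4x4, takes a point from camera to world coordinates). Camera axes: x right, y down, z forward; pixel columns grow to the right and rows downward; lengths in m; the calibration is good to about 2 mm. A picture is of the moment at which its call begins: read the wrist's pose just before it. camera_params takes no time and is no camera call; for the wrist camera it gives the pose at the moment of the call.
- close_job(): hands the job in, once; it reports no verdict.
The state is a dict: "time": time; "joint_positions": joint angles; "joint_vel": joint speeds; "joint_torque": joint torques, N m; "ee_pos": TCP position; "eef_rot": TCP orientation; "ft_force": force on the tool from outside, world axes, zero at the start; "torque": the same for the moment, N m; "width": finger opening in m.
Only numpy, scipy, OpenCV 4.12 (cv2) and the standard library are available. Lean on these libraries where they do the work, as an engineer would, in place of code of your own. Each camera call takes 0.05 s, during which the arm holds its last target.

## Working session

There is one attempt and no reset: what is moved stays moved. The work goes in short steps, Python scripts to look and compute and a tool call to move; the robot and the scene stay as the last step left them, time stands still between calls to the robot, and variables do not carry over. Pictures are saved under pics/ and viewed, and the job is handed in when it is done.

Besides the shell and the picture viewer there is one more tool, called after "Request:" as a command line: name --pt "numbers of a row" for each row, then --argument value for the rest. send_rows: Moves the arm, as the interface text tells. Its arguments: {"type":"object","properties":{"steps":{"type":"array"},"force":{"type":"number"}},"required":["steps"]}

```bash
mkdir -p pics; python3 - <<'E'
from bench import *
import cv2, numpy as np
print(read_state(), tip_extent if not callable(tip_extent) else tip_extent())
for n in ("scene","side"):
    im,d=camera(n); cv2.imwrite(f"pics/{n}0.png",im); np.save(f"pics/{n}0.npy",d)
    p=camera_params(n); print(n,p)
E
```

```text
{'time': 0.0, 'joint_positions': array([-1.31161124,  0.33288447, -0.06471747,  1.46097516,  0.02162055,
        1.34990364, -0.08852586]), 'joint_vel': array([ 0.00054289, -0.00058381,  0.00028019, -0.00161886, -0.00016276,
        0.00119844, -0.0016029 ]), 'joint_torque': array([-1.39429052e-03, -6.23253465e+01,  2.39313970e-02, -3.89899457e+01,
       -6.14255969e-02,  3.98969161e-02,  1.47245332e-04]), 'ee_pos': array([0.1736906 , 0.5999843 , 0.23872996]), 'eef_rot': array([ 1.40418480e-01,  9.90091969e-01, -7.34492942e-04, -6.17437349e-05]), 'ft_force': array([-0.08546722,  0.21862972,  0.83249732]), 'torque': array([-0.01185784,  0.01598103, -0.00198393]), 'width': 0.08681414446863976} 0.017
scene {'camera_matrix': array([[588.49459715,   0.        , 323.51910189],
       [  0.        , 588.49459715, 245.00711092],
       [  0.        ,   0.        ,   1.        ]]), 'world_from_camera': array([[-0.1886486 ,  0.84247364, -0.50462845,  1.32737198],
       [ 0.98201874,  0.16556583, -0.0907036 ,  0.1431376 ],
       [ 0.00713383, -0.5126657 , -0.85855867,  1.48130233],
       [ 0.        ,  0.        ,  0.        ,  1.        ]])}
side {'camera_matrix': array([[474.96401368,   0.        , 329.66574567],
       [  0.        , 474.96401368, 246.02372081],
       [  0.        ,   0.        ,   1.        ]]), 'world_from_camera': array([[-0.99663709, -0.05200573,  0.06332394,  0.44806574],
       [-0.08139949,  0.7171319 , -0.69216758,  0.69983987],
       [-0.00941494, -0.69499442, -0.71895349,  0.84243834],
       [ 0.        ,  0.        ,  0.        ,  1.        ]])}
```

View pics/scene0.png

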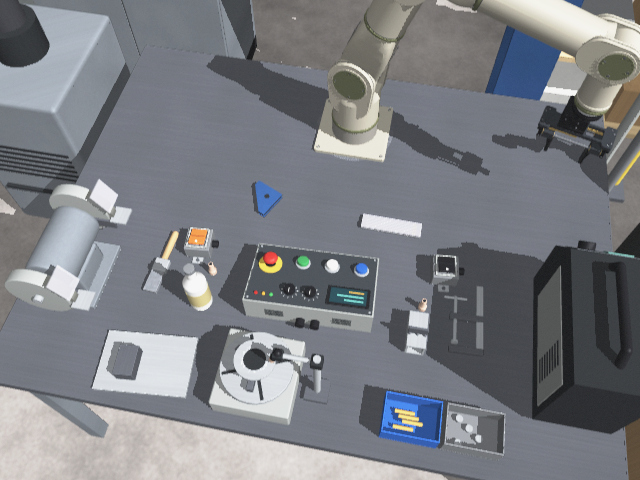

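View pics/side0.png

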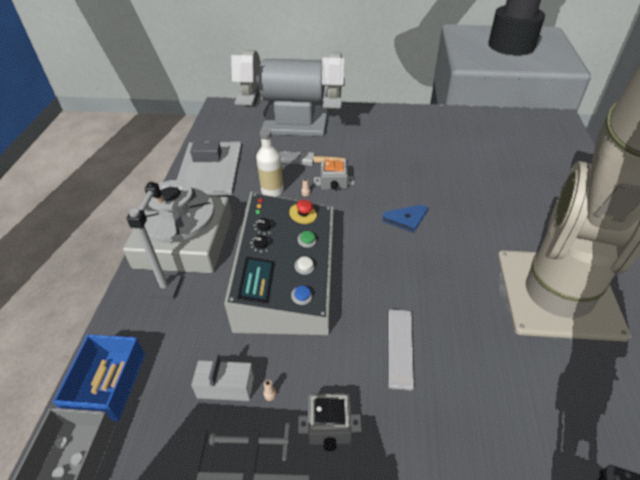

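The scene picture shows the orange rocker at (198,238) near the spray bottle, the blue button at (361,269) and the white one at (332,266). The black rocker is at (445,265). I'll zoom in and measure these points.

```bash
cat > h.py <<'E'
import numpy as np, cv2
from bench import *
def pts(n,d,p=None):
    p=p or camera_params(n);K=p["camera_matrix"];T=p["world_from_camera"]
    v,u=np.mgrid[0:480,0:640]
    c=np.stack([(u-K[0,2])/K[0,0]*d,(v-K[1,2])/K[1,1]*d,d],-1)
    return c@T[:3,:3].T+T[:3,3]
E
python3 - <<'E'
from h import *
im={n:cv2.imread(f"pics/{n}0.png") for n in("scene","side")}
a=cv2.resize(im["scene"][215:305,135:235],None,fx=6,fy=6,interpolation=cv2.INTER_CUBIC)
cv2.imwrite("pics/za.png",a)
b=cv2.resize(im["side"][145:205,290:370],None,fx=8,fy=8,interpolation=cv2.INTER_CUBIC)
cv2.imwrite("pics/zb.png",b)
for n in im:
    d=np.load(f"pics/{n}0.npy");P=pts(n,d);hsv=cv2.cvtColor(im[n],cv2.COLOR_BGR2HSV);H,S,V=[hsv[...,i].astype(int) for i in range(3)]
    reg=(P[...,0]>.3)&(P[...,0]<.9)&(abs(P[...,1])<.6)&(P[...,2]>.03)&(P[...,2]<.16)
    for nm,m in dict(orange=(H>5)&(H<20)&(S>170)&(V>120),blue=(H>105)&(H<125)&(S>150)&(V>90)&(P[...,2]>.06),green=(H>45)&(H<80)&(S>120),red=((H<5)|(H>174))&(S>170),yellow=(H>22)&(H<32)&(S>170)).items():
        k,l,st,c=cv2.connectedComponentsWithStats((m&reg).astype(np.uint8))
        for i in range(1,k):
            if st[i,4]>25:
                q=P[l==i];print(n,nm,st[i,4],c[i].round(1),np.median(q,0).round(4),q.min(0).round(3),q.max(0).round(3))
E
```

```text
scene blue 94 [361.1 268.1] [0.5622 0.1086 0.0902] [0.531 0.095 0.063] [0.577 0.123 0.1  ]
scene green 89 [302.8 260.6] [ 0.5686 -0.0496  0.0907] [ 0.552 -0.064  0.073] [ 0.584 -0.035  0.098]
scene red 107 [269.4 257.2] [ 0.5858 -0.138   0.109 ] [ 0.567 -0.155  0.097] [ 0.604 -0.118  0.117]
side blue 159 [302.3 292.2] [0.559  0.1095 0.0903] [0.545 0.077 0.07 ] [0.574 0.125 0.096]
side green 111 [307.4 236.5] [ 0.5667 -0.05    0.0901] [ 0.554 -0.086  0.07 ] [ 0.579 -0.035  0.096]
side red 118 [304.8 206.4] [ 0.5803 -0.1318  0.1093] [ 0.565 -0.148  0.095] [ 0.6   -0.117  0.116]
```

View pics/za.png

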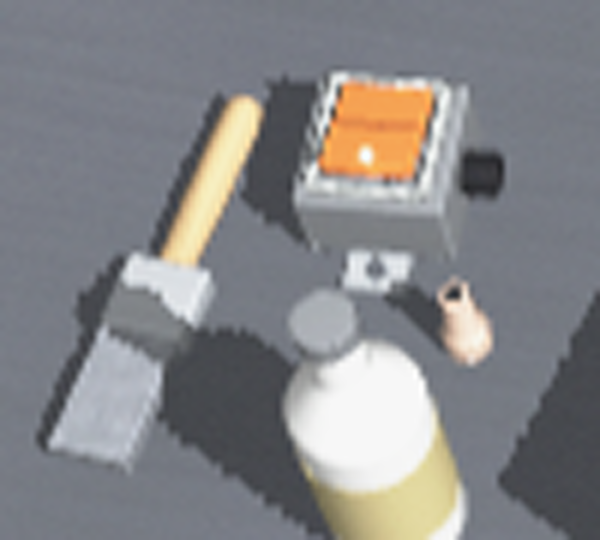

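View pics/zb.png

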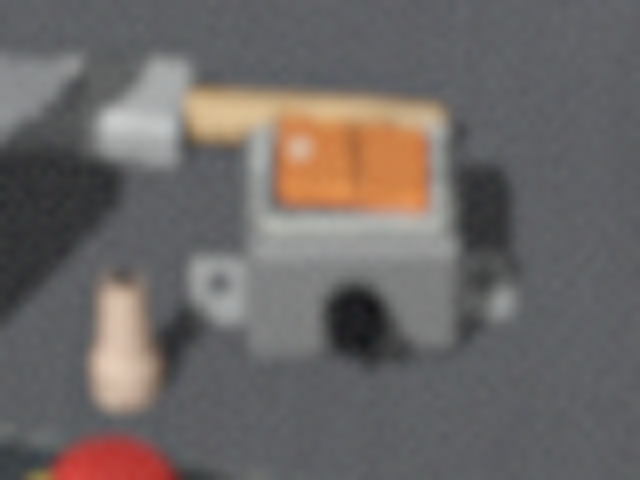

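In both zooms the white dot is on the far (+x) end of the orange rocker, at scene pixel (195.8,241) and side pixel (327.5,163). The spray bottle and a nozzle stand just beyond it. Next I'll measure the dot, the white button and the obstacles.

```bash
python3 - <<'E'
from h import *
im={n:cv2.imread(f"pics/{n}0.png") for n in("scene","side")}
def ray(n,u,v,z):
    p=camera_params(n);K=p["camera_matrix"];T=p["world_from_camera"]
    r=T[:3,:3]@np.array([(u-K[0,2])/K[0,0],(v-K[1,2])/K[1,1],1]);o=T[:3,3]
    return (o+r*(z-o[2])/r[2]).round(4)
print("dot z.063",ray("scene",195.8,241.2,.063),ray("side",327.5,163.4,.063))
for n in im:
    d=np.load(f"pics/{n}0.npy");P=pts(n,d);hsv=cv2.cvtColor(im[n],cv2.COLOR_BGR2HSV);H,S,V=[hsv[...,i].astype(int) for i in range(3)]
    if n=="scene": sl=(slice(228,252),slice(185,212))
    else: sl=(slice(155,178),slice(318,350))
    m=((H<20)&(S>150)&(V>120))[sl];q=P[sl][m];
    q=q[(q[:,2]>.045)&(q[:,2]<.08)]
    print(n,"orange",len(q),np.median(q,0),cv2.minAreaRect((q[:,:2]*1000).astype(np.float32)),np.linalg.lstsq(np.c_[q[:,:2]-q[:,:2].mean(0),np.ones(len(q))],q[:,2],rcond=None)[0])
    # white button
    c=(332,266) if n=="scene" else (304,265)
    yy,xx=np.mgrid[0:480,0:640]
    m=(S<60)&(V>170)&(np.hypot(xx-c[0],yy-c[1])<12)
    q=P[m];print(n,"white",m.sum(),xx[m].mean(),yy[m].mean(),np.median(q,0),q.min(0),q.max(0))
    cx,cy=xx[m].mean(),yy[m].mean()
    for z in (.088,.092): print(" ray",ray(n,cx,cy,z))
# near orange obstacles map
for n in im:
    P=pts(n,np.load(f"pics/{n}0.npy"));
    g=P[(P[...,2]>.015)&(P[...,0]>.3)&(P[...,0]<1)&(P[...,1]>-.6)&(P[...,1]<.5)&(P[...,2]<.3)]
    M=np.zeros((70,110))
    i=((g[:,0]-.3)*100).astype(int);j=((g[:,1]+.6)*100).astype(int);np.maximum.at(M,(i,j),g[:,2])
    cv2.imwrite(f"pics/map_{n}.png",cv2.resize(cv2.applyColorMap((M/.25*255).clip(0,255).astype(np.uint8),cv2.COLORMAP_JET),None,fx=7,fy=7,interpolation=0))
    print(n);print("     y ",[f"{(-.6+.02*k):.2f}" for k in range(22)])
    for a in range(14,50,2): print(f"{.3+a/100:.2f}",[int(M[a:a+2,b:b+2].max()*1000) for b in range(0,44,2)])
E
```

```text
dot z.063 [ 0.5508 -0.3616  0.063 ] [ 0.5483 -0.3644  0.063 ]
scene orange 207 [ 0.53081074 -0.3638113   0.05886739] ((531.1071166992188, -363.4055480957031), (53.84033203125, 45.042049407958984), 2.5969486236572266) [0.16022689 0.01702792 0.05869131]
scene white 149 332.12080536912754 265.8456375838926 [0.56926645 0.03073354 0.08726613] [0.53561095 0.01195043 0.06180717] [0.58554937 0.04951896 0.10001208]
 ray [0.5683 0.0311 0.088 ]
 ray [0.5705 0.0314 0.092 ]
side orange 138 [ 0.5293095  -0.359563    0.05934267] ((532.056884765625, -365.04156494140625), (48.190616607666016, 45.8697509765625), 7.748253345489502) [0.1396886  0.02844519 0.0594158 ]
side white 193 303.3419689119171 264.3056994818653 [0.56574608 0.03321949 0.08888466] [ 0.54961903 -0.0041671   0.07237864] [0.58260948 0.04977147 0.09523961]
 ray [0.5661 0.0316 0.088 ]
 ray [0.5654 0.0351 0.092 ]
scene
     y  ['-0.60', '-0.58', '-0.56', '-0.54', '-0.52', '-0.50', '-0.48', '-0.46', '-0.44', '-0.42', '-0.40', '-0.38', '-0.36', '-0.34', '-0.32', '-0.30', '-0.28', '-0.26', '-0.24', '-0.22', '-0.20', '-0.18']
0.44 [0, 0, 0, 0
[... 2385 characters left out ...]
 0, 22, 24, 23, 0, 0, 0, 0, 0, 0, 0, 0, 0, 0, 0, 85, 90]
0.64 [20, 0, 0, 0, 0, 0, 19, 20, 18, 0, 0, 0, 0, 0, 0, 0, 0, 0, 0, 0, 90, 94]
0.66 [23, 0, 0, 0, 0, 0, 20, 19, 18, 0, 0, 0, 0, 127, 136, 126, 0, 0, 0, 0, 94, 99]
0.68 [20, 0, 0, 0, 0, 0, 22, 19, 19, 0, 0, 0, 0, 191, 194, 189, 112, 0, 0, 0, 98, 104]
0.70 [159, 0, 0, 0, 0, 0, 17, 0, 0, 0, 0, 0, 0, 192, 191, 191, 118, 0, 0, 0, 99, 108]
0.72 [24, 0, 0, 0, 0, 0, 0, 0, 0, 0, 0, 0, 0, 0, 131, 122, 0, 0, 0, 0, 101, 104]
0.74 [23, 0, 0, 0, 0, 0, 0, 0, 0, 0, 0, 0, 0, 0, 0, 0, 0, 0, 0, 0, 0, 0]
0.76 [22, 0, 0, 0, 0, 0, 0, 0, 0, 0, 0, 0, 0, 0, 0, 0, 0, 0, 0, 0, 0, 0]
0.78 [253, 233, 140, 138, 0, 0, 0, 0, 0, 0, 0, 0, 0, 0, 0, 0, 0, 0, 0, 0, 73, 73]
```

Dot: (0.550, −0.363, 0.063); the two cameras agree to about 3 mm. Blue is about (0.561, 0.109, 0.090) and white about (0.565, 0.030, 0.090), which fits the 80 mm spacing and a desk yaw of about 2.6°. Before moving I'll check for tall objects along the path.

```bash
python3 - <<'E'
from h import *
P=pts("scene",np.load("pics/scene0.npy"))
g=P[(P[...,2]>.1)&(P[...,0]>.2)&(P[...,0]<1)&(P[...,1]>-.5)&(P[...,1]<.8)]
M=np.zeros((16,26));np.maximum.at(M,(((g[:,0]-.2)*20).astype(int),((g[:,1]+.5)*20).astype(int)),g[:,2])
print("y from -.5 step .05")
for a in range(16): print(f"{.2+a*.05:.2f}",(M[a]*100).astype(int))
from scipy.spatial.transform import Rotation as R
print(R.from_quat(read_state()["eef_rot"]).as_matrix().round(3))
E
```

```text
y from -.5 step .05
0.20 [ 0  0  0  0  0  0  0  0  0  0  0  0  0  0  0  0  0  0  0 62 63 63 62 33
  0  0]
0.25 [0 0 0 0 0 0 0 0 0 0 0 0 0 0 0 0 0 0 0 0 0 0 0 0 0 0]
0.30 [0 0 0 0 0 0 0 0 0 0 0 0 0 0 0 0 0 0 0 0 0 0 0 0 0 0]
0.35 [0 0 0 0 0 0 0 0 0 0 0 0 0 0 0 0 0 0 0 0 0 0 0 0 0 0]
0.40 [0 0 0 0 0 0 0 0 0 0 0 0 0 0 0 0 0 0 0 0 0 0 0 0 0 0]
0.45 [ 0  0  0  0  0  0  0  0  0  0  0  0  0  0  0  0  0  0  0  0  0 24 28 27
 26  0]
0.50 [ 0  0  0  0  0  0  0  0  0  0  0  0  0  0  0  0  0  0  0  0  0 30 30 30
 30 26]
0.55 [ 0  0  0  0  0  0 11 11  0  0 10  0  0  0  0  0  0  0  0  0  0 30 30 34
 30  0]
0.60 [ 0  0  0  0  0  0  0 11  0 10  0 10 10  0  0  0  0  0  0  0  0 30 30 35
 30  0]
0.65 [ 0  0  0 19 19  0 10 11 11 11 11 11 11 10  0  0  0  0  0  0  0 30 30 35
 30  0]
0.70 [ 0  0  0 19 18  0 11 11 11 11 11 11 11 10  0  0  0  0  0  0  0 30 30 35
 30  0]
0.75 [ 0  0  0  0  0  0  0 10 10  0  0  0  0  0  0  0  0  0  0  0  0 30 30 34
 30  0]
0.80 [ 0  0  0  0  0  0 12 15 15 10  0  0  0  0  0  0  0  0  0  0  0 30 30 32
 30  0]
0.85 [ 0  0  0  0  0  0 12 16 22 23 23 23  0  0  0  0  0  0  0  0  0 30 30 30
 30 22]
0.90 [ 0  0  0  0  0  0 11 16 16 10 22 22  0  0  0  0  0  0  0  0  0  0  0  0
  0  0]
0.95 [ 0  0  0  0  0  0 10 12 12 10  0  0  0  0  0  0  0  0  0  0  0  0  0  0
  0  0]
[[-0.961  0.278 -0.   ]
 [ 0.278  0.961 -0.001]
 [-0.    -0.001 -1.   ]]
```

Request:
send_rows --pt "0 0 -8 0 -0.02 0 1" --pt "0 0 -8 0 -0.03 0 1" --pt "0 0 0 -0.03 -0.04 0 1" --pt "0 0 0 -0.03 -0.04 0 1" --pt "0 0 0 -0.03 -0.04 0 1" --pt "0 0 0 -0.03 -0.04 0 1" --pt "0 0 0 -0.03 -0.04 0 1" --pt "0 0 0 -0.03 -0.04 0 1" --pt "0 0 0 -0.03 -0.04 0 1" --pt "0 0 0 -0.03 -0.04 0 1" --force 20

```text
time: 1.1
ee_pos: [0.4021, 0.2322, 0.235]
eef_rot: [-0.011, 1.0, -0.002, -0.002]
ft_force: [0.5, 0.5, 0.6]
width: 0.015
```

Request:
send_rows --pt "0 0 0 -0.012 -0.047 0 1" --pt "0 0 0 -0.012 -0.047 0 1" --pt "0 0 0 -0.012 -0.047 0 1" --pt "0 0 0 -0.012 -0.047 0 1" --pt "0 0 0 -0.012 -0.047 0 1" --pt "0 0 0 -0.012 -0.047 0 1" --pt "0 0 0 -0.012 -0.047 0 1" --pt "0 0 0 -0.012 -0.047 0 1" --pt "0 0 0 -0.012 -0.047 0 1" --pt "0 0 0 -0.012 -0.047 0 1"

```text
time: 2.1
ee_pos: [0.5332, -0.2499, 0.2357]
eef_rot: [-0.012, 1.0, -0.001, -0.002]
ft_force: [0.4, 1.8, 0.5]
width: 0.0004
```

```bash
python3 - <<'E'
from bench import *
print(read_state())
E
```

```text
{'time': 2.1, 'joint_positions': array([-0.25198186,  0.3039239 ,  0.75338097,  1.59988675, -0.20878491,
        1.32346124,  2.12530878]), 'joint_vel': array([ 0.9250295 ,  0.90059511,  0.20607263, -0.81445495, -0.65290647,
        0.1825311 ,  1.15724197]), 'joint_torque': array([ -5.15385166, -54.71552253,   9.73012537, -32.37994194,
         1.79509576,  -0.28557725,  -2.28942342]), 'ee_pos': array([ 0.53321657, -0.24987675,  0.23566084]), 'eef_rot': array([-0.01218614,  0.99992367, -0.00137715, -0.00150482]), 'ft_force': array([0.3659547 , 1.79531946, 0.46116054]), 'torque': array([ 0.03277829, -0.0790701 ,  0.01867811]), 'width': 0.0003996494833563731}
```

Request:
send_rows --pt "0 0 8 -0.006 -0.045 0 1" --pt "0 0 8 -0.006 -0.035 0 1" --pt "0 0 0 0 0 0.02 1" --pt "0 0 0 0 0 0.02 1" --pt "0 0 0 0 0 0.02 1" --pt "0 0 0 0 0 0.02 1" --pt "0 0 0 0 0 0.01 1" --pt "0 0 0 0 0 0 1" --pt "0 0 0 0 0 0 1" --pt "0 0 0 0 0 0 1"

```text
time: 3.1
ee_pos: [0.539, -0.343, 0.1404]
eef_rot: [0.137, 0.991, -0.004, -0.004]
ft_force: [-0.6, 0.8, -0.1]
width: 0.0006
```

```bash
cat > s.py <<'E'
import sys,numpy as np
from bench import *
from scipy.spatial.transform import Rotation as R
def delta(t):
    s=read_state();M=R.from_quat(s["eef_rot"]).as_matrix()
    print("t",s["time"],"tcp",s["ee_pos"].round(4),"F",s["ft_force"].round(2),"q",s["joint_positions"].round(2))
    print("R",M.round(3).tolist());d=np.array(t)-s["ee_pos"]
    print("tool delta",(M.T@d).round(4)); return M
if __name__=="__main__": delta([float(a) for a in sys.argv[1:4]])
E
python3 s.py .550 -.363 .080
```

```text
t 3.1 tcp [ 0.539  -0.343   0.1404] F [-0.58  0.81 -0.1 ] q [-0.08  0.53  0.77  1.57 -0.38  1.2   2.06]
R [[-0.962, 0.272, -0.009], [0.272, 0.962, -0.008], [0.007, -0.01, -1.0]]
tool delta [-0.0164 -0.0157  0.0604]
```

Request:
send_rows --pt "0 0 0 -0.01 -0.008 0.01 1" --pt "0 0 0 -0.007 -0.008 0.01 1" --pt "0 0 0 0 0 0.01 1" --pt "0 0 0 0 0 0.01 1" --pt "0 0 0 0 0 0.004 1" --pt "0 0 0 0 0 0 1" --pt "0 0 0 0 0 0 1" --pt "0 0 0 0 0 0 1" --pt "0 0 0 0 0 0 1" --pt "0 0 0 0 0 0 1"

```text
time: 4.1
ee_pos: [0.5528, -0.3639, 0.098]
eef_rot: [0.137, 0.991, -0.005, -0.001]
ft_force: [-0.5, -0.1, -0.0]
width: 0.0004
```

```bash
python3 s.py .550 -.363 .080; python3 - <<'E'
from h import *
for n in("scene","side"):
    im,d=camera(n)
    np.save(f"pics/{n}1.npy",d)
    s=im[195:275,140:260] if n=="scene" else im[120:210,270:390]
    cv2.imwrite(f"pics/{n}1.png",cv2.resize(s,None,fx=6,fy=6,interpolation=cv2.INTER_CUBIC))
E
```

```text
t 4.1 tcp [ 0.5528 -0.3639  0.098 ] F [-0.54 -0.13 -0.01] q [-0.01  0.62  0.74  1.55 -0.43  1.15  2.11]
R [[-0.963, 0.271, -0.004], [0.271, 0.963, -0.009], [0.001, -0.01, -1.0]]
tool delta [0.0029 0.0003 0.018 ]
```

View pics/scene1.png

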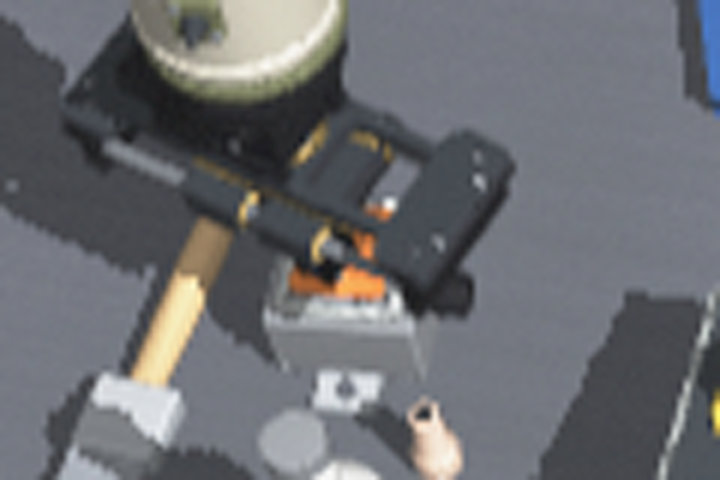

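View pics/side1.png

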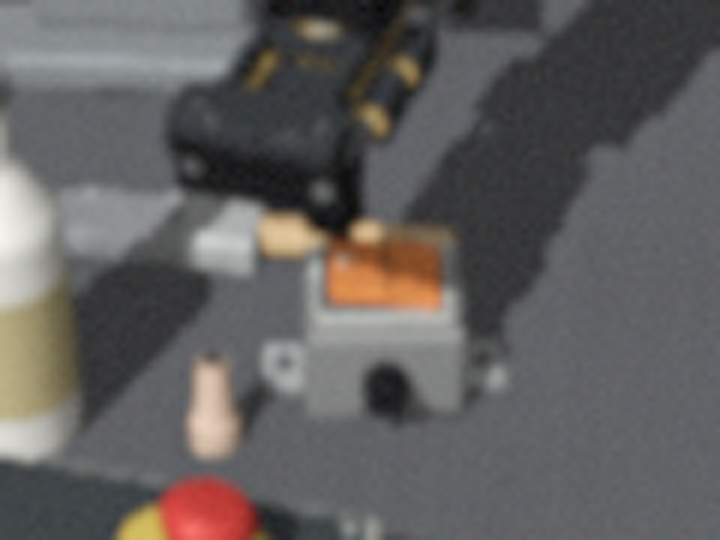

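The tip hangs directly over the dot in both pictures: the side crop has the tip at (335,225) above the dot at (345,262). Pressing now.

Request:
send_rows --pt "0 0 0 0.001 0 0.008 1" --pt "0 0 0 0.001 0 0.006 1" --pt "0 0 0 0 0 0.005 1" --pt "0 0 0 0 0 0.005 1" --pt "0 0 0 0 0 0.004 1" --pt "0 0 0 0 0 0.003 1" --pt "0 0 0 0 0 0.003 1" --pt "0 0 0 0 0 0.003 1" --pt "0 0 0 0 0 0.003 1" --pt "0 0 0 0 0 0.003 1"

```text
time: 5.2
ee_pos: [0.5532, -0.3641, 0.0745]
eef_rot: [0.137, 0.991, 0.0, 0.004]
ft_force: [-11.5, 11.4, 33.2]
width: 0.0007
```

It stopped with a force of 33 N and the tip at z = 0.0575, the height expected for "on". I'll go up and check.

Request:
send_rows --pt "0 0 0 0 0 -0.01 1" --pt "0 0 0 0 0 -0.03 1" --pt "0 0 0 0 0 -0.04 1" --pt "0 0 0 0 0 -0.04 1" --pt "0 0 0 0 0 -0.03 1" --pt "0 0 0 0 0.01 0 1" --pt "0 0 0 0 0.04 0 1" --pt "0 0 0 0 0.045 0 1" --pt "0 0 0 0 0.045 0 1" --pt "0 0 0 0 0.045 0 1"

```text
time: 6.2
ee_pos: [0.5987, -0.1884, 0.2262]
eef_rot: [0.144, 0.99, -0.001, 0.001]
ft_force: [1.4, 0.2, 0.2]
width: 0.0004
```

```bash
python3 - <<'E'
from h import *
im0={}
for n in("scene","side"):
    im,d=camera(n);P=pts(n,d);cv2.imwrite(f"pics/{n}2.png",im)
    hsv=cv2.cvtColor(im,cv2.COLOR_BGR2HSV);H,S,V=[hsv[...,i].astype(int) for i in range(3)]
    sl=(slice(228,252),slice(185,212)) if n=="scene" else (slice(155,178),slice(318,350))
    m=((H<20)&(S>150)&(V>120))[sl];q=P[sl][m];q=q[(q[:,2]>.045)&(q[:,2]<.08)]
    print(n,len(q),np.linalg.lstsq(np.c_[q[:,:2]-q[:,:2].mean(0),np.ones(len(q))],q[:,2],rcond=None)[0])
E
python3 s.py .561 .109 .15
```

```text
scene 237 [-0.12255881 -0.05915598  0.05925393]
side 142 [-0.16390259 -0.00362068  0.05995235]
t 6.3 tcp [ 0.6013 -0.1814  0.2253] F [0.59 0.04 0.19] q [-0.36  0.42  0.78  1.51 -0.3   1.33  1.74]
R [[-0.962, 0.275, 0.001], [0.275, 0.962, 0.001], [-0.001, 0.001, -1.0]]
tool delta [0.1186 0.268  0.0754]
```

View pics/scene2.png

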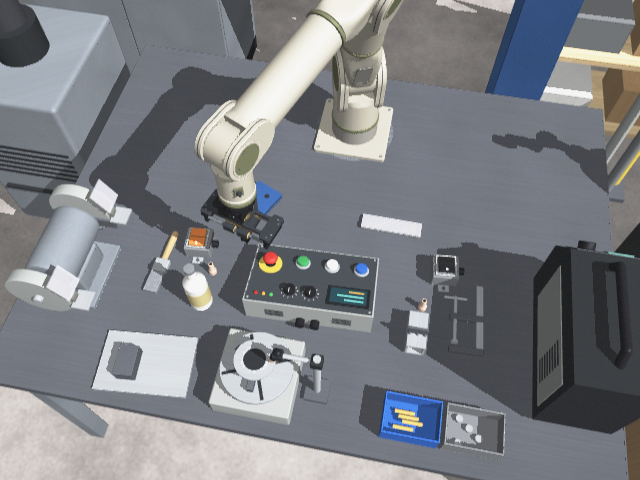

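The rocker's slope has flipped from +0.15 to about −0.15, so the extractor is on, and nothing else has moved. Next is the blue button.

Request:
send_rows --pt "0 0 0 0.02 0.045 0 1" --pt "0 0 0 0.02 0.045 0 1" --pt "0 0 0 0.02 0.045 0 1" --pt "0 0 0 0.02 0.045 0 1" --pt "0 0 0 0.02 0.045 0 1" --pt "0 0 -6 0.01 0.02 0 1" --pt "0 0 -6 0 0 0 1" --pt "0 0 -6 0 0 0 1" --pt "0 -6 0 0 0 0 1" --pt "0 -6 0 0 0 0 1"

```text
time: 7.3
ee_pos: [0.5587, 0.0892, 0.2139]
eef_rot: [-0.029, 0.994, -0.001, 0.101]
ft_force: [-0.3, -1.3, -0.2]
width: 0.0001
```

```bash
cat >b.py <<'E'
# target: standoff along panel normal for a button; args: x y z standoff
import sys;from s import *
x,y,z,h=map(float,sys.argv[1:5])
n=np.array([-.2196,-.0100,.9756])
M=delta(np.array([x,y,z])+n*(.017+h))
dx=np.array([.999,.045,0])
D=np.stack([-dx,np.cross(-n,-dx-0),-n],1)
D[:,0]=-(dx-n*(dx@n));D[:,0]/=np.linalg.norm(D[:,0]);D[:,1]=np.cross(D[:,2],D[:,0])
print("tool rotvec deg",np.degrees(R.from_matrix(M.T@D).as_rotvec()).round(2))
E
python3 b.py .561 .109 .090 .03
```

```text
t 7.3 tcp [0.5587 0.0892 0.2139] F [-0.27 -1.34 -0.25] q [-0.88  0.07  0.65  1.86  0.01  1.03  1.39]
R [[-0.978, -0.058, 0.202], [-0.058, 0.998, 0.004], [-0.202, -0.008, -0.979]]
tool delta [0.0225 0.0203 0.0749]
tool rotvec deg [-0.28 -1.06  0.83]
```

Request:
send_rows --pt "0 -1 0.8 0.012 0.01 0.01 1" --pt "0 0 0 0.011 0.01 0.02 1" --pt "0 0 0 0 0 0.02 1" --pt "0 0 0 0 0 0.015 1" --pt "0 0 0 0 0 0.005 1" --pt "0 0 0 0 0 0 1" --pt "0 0 0 0 0 0 1" --pt "0 0 0 0 0 0 1" --pt "0 0 0 0 0 0 1" --pt "0 0 0 0 0 0 1"

```text
time: 8.3
ee_pos: [0.5463, 0.1099, 0.136]
eef_rot: [-0.024, 0.994, 0.002, 0.111]
ft_force: [-0.0, -0.5, 0.1]
width: 0.0005
```

```bash
python3 b.py .561 .109 .090 .01; python3 - <<'E'
from h import *
for n in("scene","side"):
    im,d=camera(n)
    s=im[225:325,270:400] if n=="scene" else im[220:330,230:370]
    cv2.imwrite(f"pics/{n}3.png",cv2.resize(s,None,fx=5,fy=5,interpolation=cv2.INTER_CUBIC))
E
```

```text
t 8.3 tcp [0.5463 0.1099 0.136 ] F [-0.02 -0.55  0.12] q [-0.9   0.12  0.62  1.99 -0.03  0.84  1.35]
R [[-0.974, -0.048, 0.221], [-0.047, 0.999, 0.009], [-0.221, -0.002, -0.975]]
tool delta [-0.0041 -0.0015  0.0211]
tool rotvec deg [-0.08  0.07  0.2 ]
```

View pics/scene3.png

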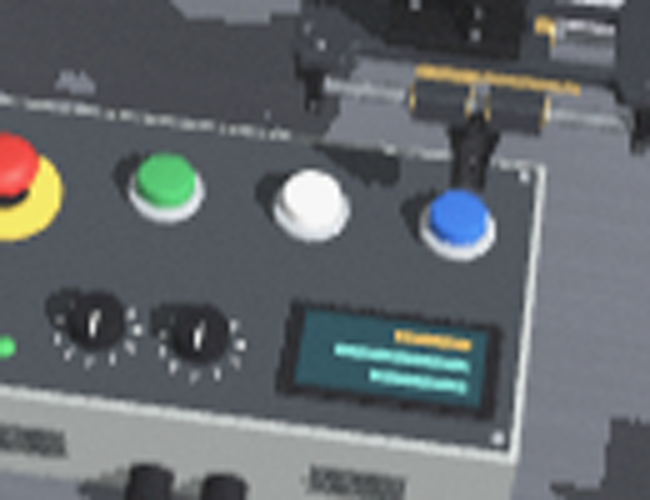

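View pics/side3.png

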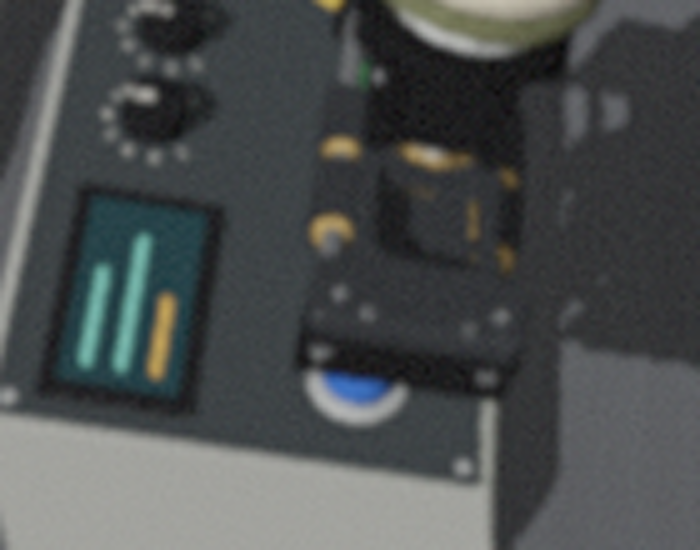

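The fingers in the scene picture come down in line with the blue head at (458,215). I'll close the gap and press.

Request:
send_rows --pt "0 0 0 -0.004 -0.001 0.007 1" --pt "0 0 0 0 0 0.008 1" --pt "0 0 0 0 0 0.007 1" --pt "0 0 0 0 0 0.004 1" --pt "0 0 0 0 0 0.003 1" --pt "0 0 0 0 0 0.003 1" --pt "0 0 0 0 0 0.003 1" --pt "0 0 0 0 0 0.003 1" --pt "0 0 0 0 0 0.003 1" --pt "0 0 0 0 0 0.003 1"

```text
time: 9.4
ee_pos: [0.5594, 0.1095, 0.1019]
eef_rot: [-0.022, 0.994, 0.006, 0.107]
ft_force: [-35.6, -7.1, 55.7]
width: 0.0005
```

```bash
python3 b.py .561 .109 .090 0
```

```text
t 9.4 tcp [0.5594 0.1095 0.1019] F [-35.63  -7.06  55.72] q [-0.85  0.22  0.61  1.98 -0.12  0.77  1.43]
R [[-0.976, -0.045, 0.212], [-0.043, 0.999, 0.017], [-0.213, 0.007, -0.977]]
tool delta [ 0.0011 -0.0005 -0.005 ]
tool rotvec deg [ 0.41 -0.42 -0.06]
```

Request:
send_rows --pt "0 0 0 0 0 0.001 1" --pt "0 0 0 0 0 -0.01 1" --pt "0 0 0 0 0 -0.02 1" --pt "0 0 0 0 0 -0.015 1" --pt "0 0 0 0 0 0 1" --pt "0 0 0 0 -0.02 0 1" --pt "0 0 0 0 -0.03 0 1" --pt "0 0 0 0 -0.02 0 1" --pt "0 0 0 0 0 0 1" --pt "0 0 0 0 0 0 1"

```text
time: 10.4
ee_pos: [0.5521, 0.0376, 0.1457]
eef_rot: [-0.023, 0.994, 0.008, 0.106]
ft_force: [-0.4, 0.0, -0.3]
width: 0.0002
```

```bash
python3 b.py .565 .030 .090 .01; python3 - <<'E'
from h import *
for n in("scene","side"):
    im,d=camera(n)
    s=im[225:325,270:400] if n=="scene" else im[220:330,230:370]
    cv2.imwrite(f"pics/{n}4.png",cv2.resize(s,None,fx=5,fy=5,interpolation=cv2.INTER_CUBIC))
E
```

```text
t 10.4 tcp [0.5521 0.0376 0.1457] F [-0.42  0.05 -0.27] q [-0.8   0.11  0.68  1.98 -0.08  0.86  1.54]
R [[-0.977, -0.047, 0.21], [-0.044, 0.999, 0.02], [-0.211, 0.01, -0.977]]
tool delta [-0.0003 -0.0085  0.03  ]
tool rotvec deg [ 0.6  -0.54 -0.02]
```

View pics/scene4.png

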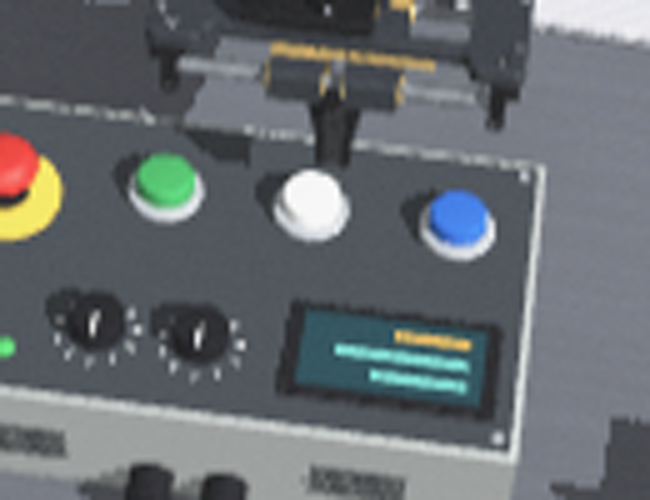

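View pics/side4.png

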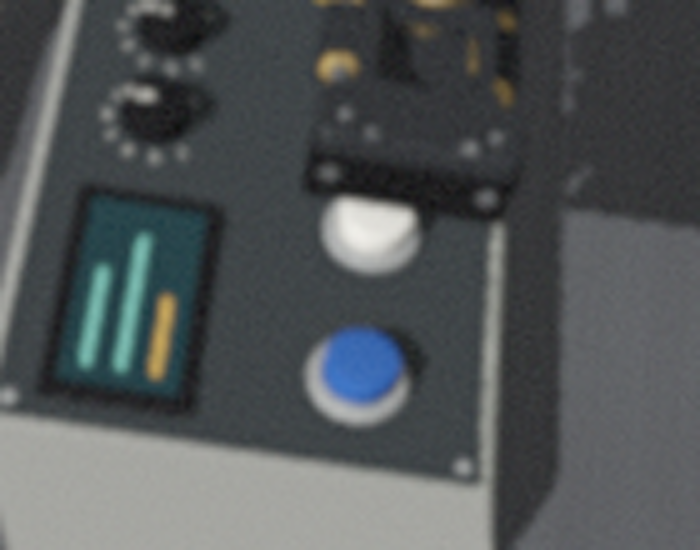

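Blue is back out, at (458,218) in the scene crop. I'll correct y by about −8.5 mm and approach white.

Request:
send_rows --pt "0.5 -0.5 0 0 -0.006 0 1" --pt "0 0 0 0 -0.003 0.008 1" --pt "0 0 0 0 0 0.01 1" --pt "0 0 0 0 0 0.008 1" --pt "0 0 0 0 0 0.004 1" --pt "0 0 0 0 0 0 1" --pt "0 0 0 0 0 0 1" --pt "0 0 0 0 0 0 1" --pt "0 0 0 0 0 0 1" --pt "0 0 0 0 0 0 1"

```text
time: 11.5
ee_pos: [0.5595, 0.0316, 0.113]
eef_rot: [-0.025, 0.994, 0.003, 0.11]
ft_force: [-0.0, -0.4, 0.4]
width: 0.0003
```

```bash
python3 b.py .565 .030 .090 0
```

```text
t 11.5 tcp [0.5595 0.0316 0.113 ] F [-0.   -0.4   0.43] q [-0.77  0.17  0.68  2.01 -0.13  0.78  1.59]
R [[-0.975, -0.05, 0.219], [-0.049, 0.999, 0.011], [-0.219, 0.001, -0.976]]
tool delta [-0.0002 -0.0019  0.0066]
tool rotvec deg [ 0.09 -0.05  0.28]
```

Request:
send_rows --pt "0 0 0 0 -0.002 0.003 1" --pt "0 0 0 0 0 0.004 1" --pt "0 0 0 0 0 0.004 1" --pt "0 0 0 0 0 0.004 1" --pt "0 0 0 0 0 0.003 1" --pt "0 0 0 0 0 0.003 1" --pt "0 0 0 0 0 0.003 1" --pt "0 0 0 0 0 0.002 1" --pt "0 0 0 0 0 0.002 1" --pt "0 0 0 0 0 0.002 1"

```text
time: 12.5
ee_pos: [0.5632, 0.0294, 0.1023]
eef_rot: [-0.021, 0.994, 0.014, 0.103]
ft_force: [-25.9, -1.6, 41.9]
width: 0.0003
```

```bash
python3 b.py .565 .030 .090 0
```

```text
t 12.5 tcp [0.5632 0.0294 0.1023] F [-25.85  -1.56  41.94] q [-0.73  0.21  0.66  1.99 -0.2   0.78  1.65]
R [[-0.978, -0.045, 0.205], [-0.039, 0.999, 0.033], [-0.206, 0.024, -0.978]]
tool delta [ 0.001   0.0007 -0.0046]
tool rotvec deg [ 1.35 -0.79 -0.3 ]
```

At the stop with 49 N, at the same depth as blue. I'll check that it holds and that the rest is undisturbed.

```bash
python3 - <<'E'
from h import *
for n in("scene","side"):
    im,d=camera(n);cv2.imwrite(f"pics/{n}5.png",im)
    P=pts(n,d);hsv=cv2.cvtColor(im,cv2.COLOR_BGR2HSV);H,S,V=[hsv[...,i].astype(int) for i in range(3)]
    sl=(slice(228,252),slice(185,212)) if n=="scene" else (slice(155,178),slice(318,350))
    m=((H<20)&(S>150)&(V>120))[sl];q=P[sl][m];q=q[(q[:,2]>.045)&(q[:,2]<.08)]
    if len(q)>20: print(n,len(q),np.linalg.lstsq(np.c_[q[:,:2]-q[:,:2].mean(0),np.ones(len(q))],q[:,2],rcond=None)[0])
for i in range(4): camera("side")
E
python3 b.py .565 .030 .090 0
```

```text
scene 231 [-0.13441885  0.02327126  0.05891754]
t 12.8 tcp [0.5632 0.0293 0.1023] F [-25.99  -1.73  41.87] q [-0.73  0.21  0.66  1.99 -0.2   0.78  1.65]
R [[-0.978, -0.045, 0.205], [-0.039, 0.999, 0.033], [-0.206, 0.024, -0.978]]
tool delta [ 0.001   0.0007 -0.0046]
tool rotvec deg [ 1.34 -0.79 -0.3 ]
```

View pics/scene5.png

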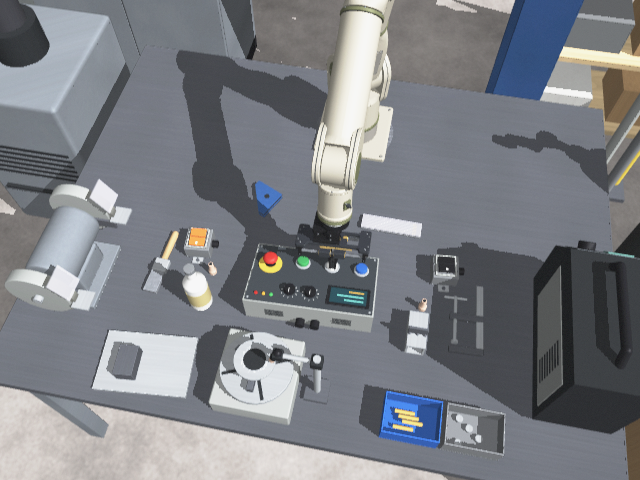

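View pics/side5.png

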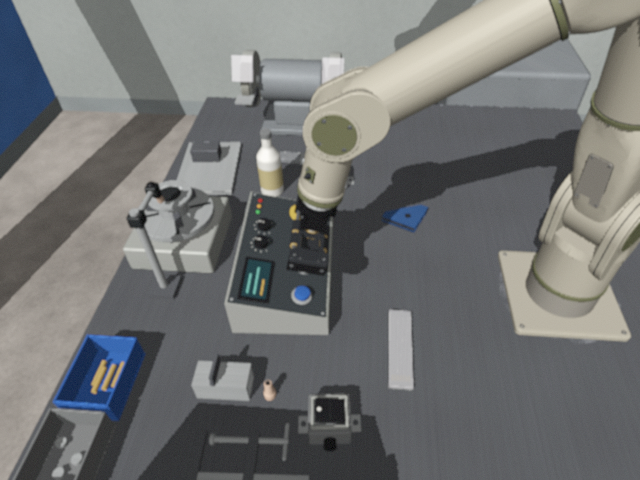

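The fingers are on the white head at (332,268) in the scene picture. Blue is out, the orange rocker is on, and the loose things are in their original places. The force is steady, so I'm handing in.

```bash
python3 -c "
from bench import *
print(close_job()); s=read_state(); print(s['time'],s['ee_pos'],s['ft_force'])"
```

```text
the job is handed in; nothing more can be done
None
the job is handed in; nothing more can be done
```

I switched on the fume extractor, pressed the blue reset fully in and let it out, then pressed the white purge button in. The job was handed in at 12.8 s with the fingers still holding the white button.

**What the last checks showed**
- **Orange rocker:** the depth slope went from about +0.15 (off) to −0.13 in the last scene picture, so it is on. In the last side picture the arm hid it.
- **Blue button:** it took 66 N at its stop, with the tip about 5 mm below the measured head top. It was visibly out again afterwards.
- **White button:** it stopped at the same depth, about 4.6 mm below the measured head top. The roughly 49 N push stayed steady over 0.3 s.
- **Everything else:** I saw no change in the loose things or the black rocker. The fingers never went to the green or red button.

**Not confirmed:** the joint values cannot be read directly. "Fully in" is inferred from the hard-stop force and the depth, and the measured head height is uncertain by about 2 mm. The final hold could not be checked, because the state could no longer be read after hand-in.

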